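Pack the spare reel spools and shut the case

ROBOT

A 6-joint arm with a two-finger parallel gripper is mounted at the origin on the work surface. World frame = base frame: x ahead of the robot, y to its left, z up, the work surface at z = 0. Lengths are in m, angles in rad, forces in N, time in s.
With the tool pointing down it reaches from about 0.15 to 0.775 m from the base axis. Payload 6.1 kg.
Tool frame: the origin (TCP) lies on the centre line of the jaws, within the pads' length; the fingertips stand ahead of it and the grasp point (between the pads) lies 5 mm behind it (env.tcp_to_tips is the z of the fingertips in the tool frame, in m); z points along the fingers, y is the line along which they close (so a half turn about z gives the same grasp; the last joint's range is limited). The gripper opens to 85 mm and grips with 20 to 120 N. Pads are 22 mm wide; open, the fingers measure 114 mm over their backs; the gripper's body (76 mm by 85 mm) begins 54 mm behind the grasp point. The pads swing forward as they close: fully open they stand 13 mm farther back than shut.
Start: joints at [-1.285, 0.126, -0.04, 1.405, 0, 1.571], TCP at [0.148, -0.504, 0.245] pointing down, gripper open.
Joint ranges: [-2.72, 2.72], [-0.95, 1.95], [-1.27, 1.35], [-1.78, 2.02], [-1.46, 1.47], [-3.14, 3.14]. Speed limits (rad/s): [2.39, 2.39, 3.01, 3.14, 3.14, 3.14].

INTERFACE

Orientations are given as a rotation vector (axis times angle).
In Python, from rig import env gives the robot as it stands. The module is installed in compiled form; this text tells all that it offers.
- The arm moves only by the tool step_arm, never from a script. Its argument "moves" is a list that holds one entry, the list of rows, each a list of 7 numbers: the shift along the world's x, y, z in cm, then the turn, a rotation vector about the world's x, y, z in rad, then the closure in counts, from 0 (fully open) to 255 (shut). A call has 1 to 10 rows; each row shifts and turns the commanded pose from where the row before left it; what a row does not reach is not made up. A row lasts 1/8 s, in which the tool goes at most 62.5 mm and 10.7 degrees, less where a joint would pass 70% of its speed; a pose out of reach is approached as far as the arm can. A call with a gripper value outside its range is refused whole. The fingers move at their own pace and stop on an object; "force" is the grip in N (left out, the last holds). Time passes only in rows, so rows that do not move let the fingers close. It gives the time, the measured TCP pose, the force, the opening and the grip force at its end, in the units of the state.
- env.get_state(): the state, without advancing time (a new reading comes with each control period).
- env.camera(name): name is "scene" or "side" or "wrist"; returns (picture, depth): 400x640x3 uint8, red, green, blue; 400x640 float32, m along the optical axis (not along the pixel's ray), 0 where there is no reading.
- env.calibration(name): a dict with "vertical_fov" (degrees; the focal length in pixels is half the picture's height over the tangent of half this angle, whatever the lens; pixels are square), "cx", "cy" (the principal point, pixels), "dist" ([k1, k2, p1, p2, k3] as OpenCV has them; the pictures are not rectified), "R" (3x3) and "t" (3): a world point X has camera coordinates R X + t. Camera axes: x right, y down, z forward; pixel columns grow to the right and rows downward; lengths in m; the calibration is good to about 2 mm. A picture is of the moment at which its call begins: read the wrist's pose just before it. calibration takes no time and is no camera call; for the wrist camera it gives the pose at the moment of the call.
- env.sign_off(): hands the job in; it is judged then, once.
The state is a dict: "time_s": time; "joints": joint angles; "joint_vel": joint speeds; "effort": joint torques, N m; "eef_pos": TCP position; "ee_rot": TCP orientation; "force": force on the tool from outside, world axes, zero at the start; "moment": the same for the moment, N m; "width": opening from 0.0 (shut) to 1.0 (fully open); "grip_force": force on a finger pad.
Only numpy, scipy, OpenCV 4.12 (cv2) and the standard library are available. Lean on these libraries where they do the work, as an engineer would, in place of code of your own. Each camera call takes 0.05 s, during which the arm holds its last target. There are 200 camera calls.

TASK

Pack the three spare reel spools (gold, red, blue) into the spool case: set them down upright, one in each of the three free wells (green pads), in any order. Once all three are in, fold the case's clear hood down until it is fully shut. Do not drop the spools, and leave the grease jar in its well and everything else on the bench where it stands.

Things in the scene. Friction and masses are not known exactly. Their poses are not given: they have to be found in the camera images.
- spool_gold: spare fishing-reel spool with gold rims and a black knob on top, standing upright on the table. Round about its z axis (up); origin at the centre of its underside. Bottom rim 60 mm diameter, 0 to 22 mm high; waist 46 mm diameter to 40 mm; upper rim 54 mm diameter to 48 mm; black cylindrical knob 34 mm diameter from 48 to 76 mm high, the place to grip. About 0.11 to 0.22 kg
- spool_red: spare fishing-reel spool with red rims and a black knob on top, standing upright on the table. Round about its z axis (up); origin at the centre of its underside. Bottom rim 60 mm diameter, 0 to 22 mm high; waist 46 mm diameter to 40 mm; upper rim 54 mm diameter to 48 mm; black cylindrical knob 34 mm diameter from 48 to 76 mm high, the place to grip. About 0.11 to 0.22 kg
- spool_blue: spare fishing-reel spool with blue rims and a black knob on top, standing upright on the table. Round about its z axis (up); origin at the centre of its underside. Bottom rim 60 mm diameter, 0 to 22 mm high; waist 46 mm diameter to 40 mm; upper rim 54 mm diameter to 48 mm; black cylindrical knob 34 mm diameter from 48 to 76 mm high, the place to grip. About 0.11 to 0.22 kg
- case: black square spool case, fixed to the table, 164 x 164 mm, outer walls 34 mm high and 5 mm thick, with orange cross dividers 4 mm thick (top at 28 mm) that make four square wells 75 mm wide, centres 39.5 mm either side of the case's middle in its x and y; well floor 6 mm above the table. Origin at the centre of the underside, z up; the hood is hinged along the top of its -y wall (hinge parallel to the case's x axis)
- pad0: square green pad, 66 mm, 1 mm thick (only a mark, soft and without resistance), on the floor of one of the three free wells of the case; origin at its centre, 6 mm above the table (the well floor, where a spool's underside comes to rest)
- pad1: square green pad, 66 mm, 1 mm thick (only a mark, soft and without resistance), on the floor of one of the three free wells of the case; origin at its centre, 6 mm above the table (the well floor, where a spool's underside comes to rest)
- pad2: square green pad, 66 mm, 1 mm thick (only a mark, soft and without resistance), on the floor of one of the three free wells of the case; origin at its centre, 6 mm above the table (the well floor, where a spool's underside comes to rest)
- hood (a joint): angle in rad of the clear, orange-edged dust hood of the case: 0 is fully shut over the case, larger is further open (1.57: the hood stands upright), stop at 2.25. The hinge is stiff: the hood stays where it is left, and needs about 1 to 3 N at its free edge to move. Shut, the hood is a box 164 x 164 mm, open below, walls 3 mm, its flat top outer face 59 mm above the hinge axis (93 mm above the table, inside height above the well floor 83 mm)
- hood_hinge (a point): middle of the hood's hinge axis, at the top outer edge of the case's -y wall, 34 mm above the table; turns with the hood: x along the hinge (same as the case's x), y from the hinge towards the hood's free edge along the flat top (when shut this is the case's +y), z out of its flat top
- hood_tab (a point): middle of the outer end of the hood's orange finger tab, on the outer top face, 192 mm along y and 59 mm along z from the hinge in the hood's own axes; the tab continues the flat top by 28 mm beyond the hood's free edge, 60 mm wide, 8 mm thick. Same axes as hood_hinge
- jar: white grease jar with red lid, 62 mm diameter, 40 mm high, stored in the fourth well of the case, loose; origin centre of underside. Leave alone
- oil: white oil bottle with yellow label and red cap, 48 mm diameter, 140 mm high, loose, origin centre of underside. Leave alone
- spray: spray can with blue label, 54 mm diameter, 165 mm high, loose, origin centre of underside. Leave alone
- cup: white cup without handle, 72 mm rim diameter, 85 mm high, loose, origin centre of underside. Leave alone
- tin: green jar with steel lid, 68 mm diameter, 60 mm high, loose, origin centre of underside. Leave alone
- reel: fishing reel on a black rubber cradle, about 100 x 120 mm, 65 mm high, loose, origin under the middle of the cradle. Leave alone
- driver: yellow screwdriver lying on the table, 170 mm long along its x. Leave alone
- brush: wooden brush lying on the table, 180 mm long along its x. Leave alone

How it is judged:
By the outcome, as a careful person would: the job done as asked, in the order asked, and still so for the second after the job is handed in, with the robot touching nothing.
It also fails if it takes over 72 s, if anything falls off the work surface, if the arm or the gripper's body presses on something with over 40 N, if the wrist force passes 120 N, or if a joint passes its speed limit or range.

## Working session

There is one attempt and no reset: what is moved stays moved. The work goes in short steps, Python scripts to look and compute and a tool call to move; the robot and the scene stay as the last step left them, time stands still between calls to the robot, and variables do not carry over. Pictures are saved under pics/ and viewed, at most 10 in all, crops included, and the job is handed in when it is done.

Besides the shell and the picture viewer there is one more tool, called after "Emit:" by a JSON object that holds its "api" and its "payload", one argument or row to a line. step_arm: Moves the arm, as the interface text tells. Its arguments: {"type":"object","properties":{"moves":{"type":"array"},"force":{"type":"number"}},"required":["moves"]}

```bash
mkdir -p pics && cat > h.py <<'E'
import numpy as np, cv2
from rig import env
def cloud(n):
    im,d=env.camera(n); c=env.calibration(n)
    h,w=d.shape; f=h/2/np.tan(np.radians(c["vertical_fov"])/2)
    K=np.array([[f,0,c["cx"]],[0,f,c["cy"]],[0,0,1.]])
    u,v=np.meshgrid(np.arange(w),np.arange(h))
    p=cv2.undistortPoints(np.stack([u,v],-1).reshape(-1,1,2).astype(np.float64),K,np.array(c["dist"],float)).reshape(h,w,2)
    X=np.dstack([p[...,0]*d,p[...,1]*d,d]); R=np.array(c["R"]);t=np.array(c["t"])
    W=(X-t)@R
    W[d==0]=np.nan
    return im,d,W
def save(n,im): cv2.imwrite("pics/"+n+".png",im[...,::-1])
E
python3 - <<'E'
from h import *
print(env.get_state(), env.tcp_to_tips)
for n in("scene","side"):
    im,d,W=cloud(n); save(n+"0",im); np.save("pics/%s0.npy"%n,W); print(env.calibration(n))
E
```

```text
{'time_s': 0.0, 'joints': array([-1.28504184e+00,  1.26378121e-01, -4.05966913e-02,  1.40539549e+00,
       -3.20726861e-05,  1.57076454e+00]), 'joint_vel': array([-0.00042536, -0.00099879,  0.00019105,  0.00137776,  0.0029946 ,
       -0.00031908]), 'effort': array([-1.31991128e-03, -4.35913253e+01,  3.52925956e+01,  1.70653558e-02,
        4.31156934e-05, -5.11518401e-07]), 'eef_pos': array([ 0.14787216, -0.50334947,  0.24453462]), 'ee_rot': array([-3.10803640e+00, -4.47164720e-01,  4.01676529e-04]), 'force': array([0.00994742, 0.19345529, 0.62481322]), 'moment': array([-0.0115564 ,  0.01805599, -0.03215428]), 'grip_force': 0.0, 'width': 0.9964773757483846} 0.014
{'vertical_fov': 53.26483226981639, 'cx': 316.5081895327844, 'cy': 203.84974932876176, 'dist': array([-0.0571761,  0.       ,  0.       ,  0.       ,  0.       ]), 'R': array([[ 0.81201446,  0.5836313 , -0.00265054],
       [ 0.37113471, -0.51985924, -0.76941887],
       [-0.45043484,  0.62379554, -0.63873905]]), 't': array([-0.54294806, -0.11019495,  1.31864094])}
{'vertical_fov': 47.740786315463566, 'cx': 314.11907137861976, 'cy': 196.73941573173124, 'dist': array([-0.05571036,  0.        ,  0.        ,  0.        ,  0.        ]), 'R': array([[-9.19274873e-01, -3.93615129e-01,  9.15502158e-04],
       [-2.67402836e-01,  6.22800175e-01, -7.35265711e-01],
       [ 2.88841532e-01, -6.76156101e-01, -6.77778354e-01]]), 't': array([0.60872803, 0.14572331, 1.05303406])}
```

View pics/scene0.png

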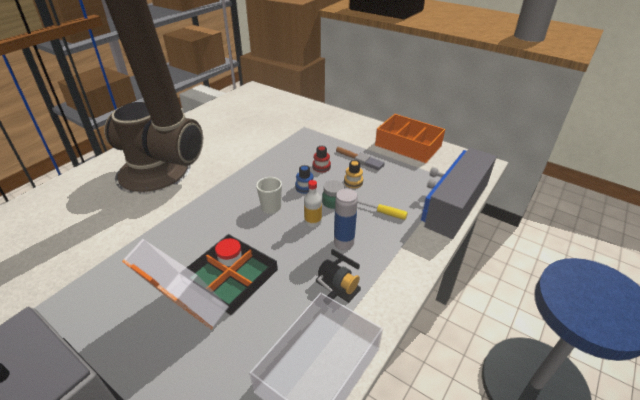

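View pics/side0.png

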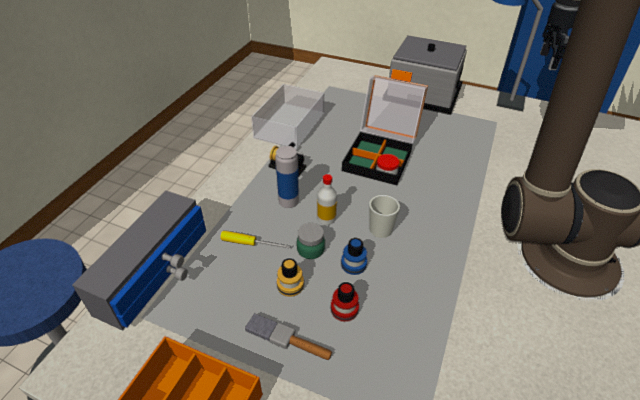

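Scene view: case near (230,270), with the hood leaning back past upright to its left and the jar in its far well (229,250). Red spool is at (321,158), blue at (305,178), gold at (353,173). Side view: red (345,300), blue (354,256), gold (290,275), case (380,155).

```bash
python3 - <<'E'
from h import *
for n,pts in (("scene",dict(red=(321,158),blue=(305,178),gold=(353,173),tin=(333,192),oil=(313,200),spray=(345,215),cup=(270,193),reel=(340,275))),("side",dict(red=(345,300),blue=(354,256),gold=(290,275),tin=(311,240),oil=(327,200),spray=(288,175),cup=(383,215),reel=(283,155)))):
    W=np.load(f"pics/{n}0.npy"); im=cv2.imread(f"pics/{n}0.png")[...,::-1].astype(int); r,g,b=im[...,0],im[...,1],im[...,2]
    print(n)
    for k,(u,v) in pts.items():
        P=W[v-30:v+30,u-25:u+25].reshape(-1,3); P=P[np.isfinite(P).all(1)]
        c=W[v,u]; Q=P[(np.hypot(*(P[:,:2]-c[:2]).T)<.05)&(P[:,2]>.015)]
        z=Q[:,2].max(); T=Q[(Q[:,2]>.0715)&(Q[:,2]<.08)] if k in("red","blue","gold") else Q[Q[:,2]>z-.006]
        print(k,c.round(3),"zmax",z.round(3),"top mid",((T.min(0)+T.max(0))/2).round(4),(T.max(0)-T.min(0)).round(3),len(T))
    # orange dividers, hood, pads, lid
    xy=W[...,:2]; near=(W[...,1]<-.0)|True
    def show(lab,m,zr):
        m=m&(W[...,2]>zr[0])&(W[...,2]<zr[1]); 
        box=np.zeros_like(m); 
        if n=="scene": box[220:330,110:290]=1
        else: box[65:190,330:435]=1
        m&=box; P=W[m]; 
        if len(P)==0: print(lab,0);return
        print(lab,len(P),P.min(0).round(3),P.max(0).round(3),P.mean(0).round(3)); 
        print("   rect",cv2.minAreaRect(P[:,:2].astype(np.float32)*1000))
    show("div",(r>150)&(g<150)&(b<90)&(g>50),(.02,.034))
    show("wall",(r<60)&(g<60)&(b<60),(.029,.038))
    show("lid",(r>150)&(g<60)&(b<60),(.036,.055))
    show("hoodorange",(r>150)&(g>50)&(g<150)&(b<90),(.05,.4))
    show("pads",(g>r+15)&(g>b),(.0,.015))
    show("hood",(r>0),(.06,.4))
E
```

```text
scene
red [0.454 0.323 0.05 ] zmax 0.081 top mid [0.4455 0.337  0.0761] [0.033 0.037 0.008] 55
blue [0.476 0.208 0.047] zmax 0.081 top mid [0.4682 0.2165 0.0754] [0.033 0.034 0.008] 68
gold [0.584 0.308 0.052] zmax 0.079 top mid [0.5772 0.3275 0.0755] [0.033 0.039 0.007] 69
tin [0.592 0.186 0.06 ] zmax 0.064 top mid [0.5763 0.2085 0.0613] [0.053 0.054 0.006] 170
oil [0.592 0.091 0.094] zmax 0.142 top mid [0.5812 0.1035 0.1393] [0.022 0.024 0.006] 46
spray [0.709 0.062 0.122] zmax 0.169 top mid [0.6961 0.0843 0.166 ] [0.049 0.05  0.006] 220
cup [0.468 0.061 0.08 ] zmax 0.088 top mid [0.4491 0.0783 0.0848] [0.058 0.06  0.006] 60
reel [ 0.775 -0.057  0.061] zmax 0.066 top mid [ 0.7837 -0.0469  0.0633] [0.043 0.025 0.006] 69
div 200 [ 0.458 -0.236  0.022] [ 0.602 -0.1    0.032] [ 0.534 -0.17   0.028]
   rect ((529.7669677734375, -172.38619995117188), (104.16826629638672, 100.54774475097656), 44.40554428100586)
wall 287 [ 0.452 -0.253  0.029] [ 0.617 -0.092  0.038] [ 0.565 -0.159  0.033]
   rect ((534.4603271484375, -172.40020751953125), (161.78701782226562, 164.97637939453125), 89.964286
[... 1906 characters left out ...]
52] [ 0.495 -0.127  0.046]
   rect ((494.1828918457031, -128.569580078125), (55.78997039794922, 61.26811599731445), 16.818254470825195)
hoodorange 204 [ 0.457 -0.365  0.139] [0.612 0.101 0.202] [ 0.537 -0.351  0.188]
   rect ((586.342041015625, -146.905029296875), (473.9283142089844, 145.4461212158203), 75.27407836914062)
pads 500 [ 0.466 -0.248  0.003] [ 0.611 -0.124  0.014] [ 0.552 -0.197  0.008]
   rect ((537.8327026367188, -186.6250762939453), (145.98301696777344, 121.13256072998047), 1.5510218143463135)
hood 3259 [ 0.451 -0.533  0.06 ] [0.621 0.113 0.202] [ 0.535 -0.362  0.124]
   rect ((538.6661376953125, -210.02810668945312), (646.5796508789062, 167.45655822753906), 89.28231811523438)
```

Emit:
{"api": "step_arm", "payload": {
  "moves": [
    [[2.3,5.2,0,0,0,0.092,0],[2.3,5.2,0,0,0,0.092,0],[2.3,5.2,0,0,0,0.092,0],[2.3,5.2,0,0,0,0.092,0],[2.3,5.2,0,0,0,0.092,0],[2.3,5.2,0,0,0,0.092,0],[2.3,5.2,0,0,0,0.092,0],[2.3,5.2,0,0,0,0.092,0],[2.3,5.2,0,0,0,0.092,0],[2.3,5.2,0,0,0,0.092,0]]
  ]
}}

```text
time_s: 1.35
eef_pos: [0.3782, 0.0182, 0.2453]
ee_rot: [2.584, 1.786, 0.0]
force: [1.5, -1.0, 0.3]
width: 0.996
grip_force: 0.0
```

Emit:
{"api": "step_arm", "payload": {
  "moves": [
    [[2.2,5,0,0,0,0.092,0],[2.2,5,0,0,0,0.092,0],[2.2,5,0,0,0,0.092,0],[2.2,5,0,0,0,0.089,0],[0,0,0,0,0,0,0],[0,0,0,0,0,0,0]]
  ]
}}

```text
time_s: 2.1
eef_pos: [0.4655, 0.2161, 0.2447]
ee_rot: [-2.221, -2.221, 0.003]
force: [-0.3, 0.2, 0.1]
width: 1.002
grip_force: 0.0
```

```bash
cat >> h.py <<'E'
from scipy.spatial.transform import Rotation as Ro
GUESS=dict(red=(.446,.339),blue=(.4685,.218),gold=(.5775,.329))
def knobs(W,guess=GUESS,z=(.0715,.082)):
    for k,g in guess.items():
        P=W[np.isfinite(W).all(2)]; m=(np.hypot(P[:,0]-g[0],P[:,1]-g[1])<.03)&(P[:,2]>z[0])&(P[:,2]<z[1]); T=P[m]
        if len(T)<20: print(k,"none",len(T)); continue
        (c,r)=cv2.minEnclosingCircle(T[:,:2].astype(np.float32)); print(k,np.round(c,4),"r",round(r,4),"med",np.median(T,0).round(4),len(T))
def pose():
    s=env.get_state(); R=Ro.from_rotvec(s["ee_rot"]).as_matrix()
    print("t",round(s["time_s"],2),"pos",s["eef_pos"].round(4),"y",R[:,1].round(3),"z",R[:,2].round(3),"w",round(s["width"],3),"gf",round(s["grip_force"],1),"F",s["force"].round(1),"q6",s["joints"][5].round(2))
E
python3 - <<'E'
from h import *
pose(); im,d,W=cloud("wrist"); save("w1",im); knobs(W)
E
```

```text
t 2.1 pos [0.4655 0.2161 0.2447] y [ 1.     0.    -0.002] z [-0.002 -0.001 -1.   ] w 1.002 gf 0.0 F [-0.3  0.2  0.1] q6 2.01
red [0.4469 0.3412] r 0.0172 med [0.4472 0.341  0.0757] 1146
blue [0.4695 0.2198] r 0.0168 med [0.4695 0.2203 0.0755] 837
gold [0.5776 0.3294] r 0.0172 med [0.5771 0.3294 0.0758] 1094
```

View pics/w1.png

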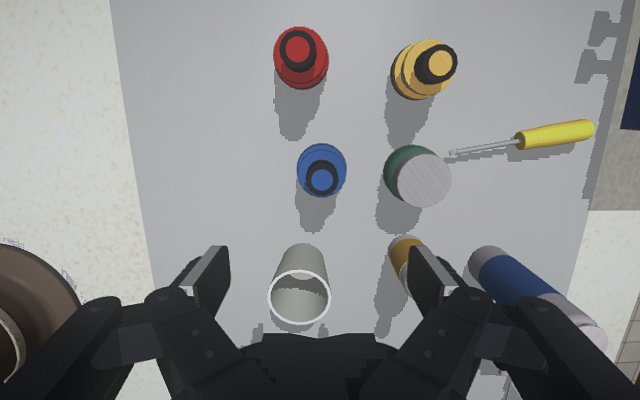

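Wrist view: red knob at (298,52), gold (435,63), blue (322,178), all clear of neighbours. Blue comes first.

Emit:
{"api": "step_arm", "payload": {
  "moves": [
    [[0.4,0.4,-3,0,0,0,0],[0,0,-4,0,0,0,0],[0,0,-4,0,0,0,0],[0,0,-4,0,0,0,0],[0,0,-2,0,0,0,0],[0,0,-0.8,0,0,0,0],[0,0,0,0,0,0,0],[0,0,0,0,0,0,110],[0,0,0,0,0,0,180],[0,0,0,0,0,0,255]]
  ],
  "force": 45
}}

```text
time_s: 3.4
eef_pos: [0.4702, 0.2205, 0.0679]
ee_rot: [2.221, 2.221, 0.001]
force: [-5.6, 0.1, 12.9]
width: 0.38
grip_force: 47.6
```

Emit:
{"api": "step_arm", "payload": {
  "moves": [
    [[0,0,0,0,0,0,255],[0,0,0,0,0,0,255],[0,0,0,0,0,0,255],[0,0,0,0,0,0,255]]
  ]
}}

```text
time_s: 3.9
eef_pos: [0.4703, 0.2206, 0.068]
ee_rot: [2.221, 2.221, 0.002]
force: [-1.9, -0.4, 5.7]
width: 0.382
grip_force: 44.3
```

Emit:
{"api": "step_arm", "payload": {
  "moves": [
    [[0,0,0.5,0,0,0,255],[0,0,1.5,0,0,0,255],[0,0,3,0,0,0,255],[0,0,4,0,0,0,255],[0,0,4,0,0,0,255],[0,0,3,0,0,0,255],[0,0,1,0,0,0,255],[0,0,0,0,0,0,255]]
  ]
}}

```text
time_s: 4.9
eef_pos: [0.4702, 0.2204, 0.2375]
ee_rot: [2.221, 2.221, 0.001]
force: [0.2, 0.0, -1.5]
width: 0.381
grip_force: 44.9
```

```bash
python3 - <<'E'
from h import *
pose(); im,d,W=cloud("side"); save("s1",im[100:340,220:460].repeat(2,0).repeat(2,1))
r,g,b=[im[...,i].astype(int) for i in range(3)]
m=(b>r+40)&(b>60)&(abs(W[...,0]-.47)<.05)&(abs(W[...,1]-.22)<.06)&(W[...,2]>.02); P=W[m]; print(len(P),P.min(0),P.max(0))
E
```

```text
t 4.9 pos [0.4702 0.2204 0.2375] y [ 1.    -0.     0.001] z [ 0.001  0.    -1.   ] w 0.381 gf 44.9 F [ 0.2  0.  -1.5] q6 2.01
486 [0.44041951 0.20660493 0.17102983] [0.49854159 0.24959187 0.24900892]
```

View pics/s1.png

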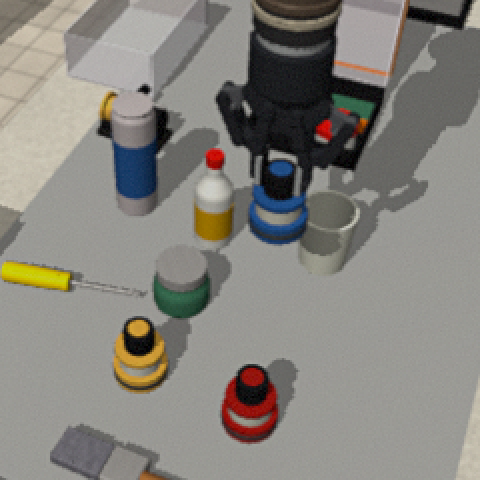

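The spool is held upright, at (280,205) in the crop. Carrying it over the case next.

Emit:
{"api": "step_arm", "payload": {
  "moves": [
    [[0.2,-3,0,0,0,0,255],[0.3,-5,0,0,0,0,255],[0.4,-5.5,0,0,0,0,255],[0.4,-5.5,0,0,0,0,255],[0.4,-5.5,0,0,0,0,255],[0.4,-5.5,0,0,0,0,255],[0.4,-5.1,0,0,0,0,255],[0,-5,0,0,0,0,255],[0,-3,0,0,0,0,255],[0,0,0,0,0,0,255]]
  ]
}}

```text
time_s: 6.2
eef_pos: [0.4942, -0.2123, 0.2351]
ee_rot: [-2.223, -2.216, 0.002]
force: [-0.0, -0.3, -2.2]
width: 0.381
grip_force: 44.9
```

```bash
python3 - <<'E'
from h import *
pose(); im,d,W=cloud("wrist"); save("w2",im); np.save("pics/w2.npy",W)
I=im.astype(int); r,g,b=I[...,0],I[...,1],I[...,2]; z=W[...,2]
for lab,m in (("div",(r>130)&(g<150)&(b<80)&(g>40)&(z>.02)&(z<.033)),("wall",(r<70)&(g<70)&(b<70)&(z>.03)&(z<.038)),("lid",(r>150)&(g<60)&(z>.036)&(z<.055))):
    P=W[m&(abs(W[...,0]-.535)<.1)&(abs(W[...,1]+.17)<.1)]
    if len(P): print(lab,len(P),P.min(0).round(4),P.max(0).round(4),cv2.minAreaRect(P[:,:2].astype(np.float32)*1000))
E
```

```text
t 6.2 pos [ 0.4942 -0.2123  0.2351] y [ 1.    -0.003 -0.003] z [-0.003  0.001 -1.   ] w 0.381 gf 44.9 F [-0.  -0.3 -2.2] q6 1.17
div 614 [ 0.4574 -0.2348  0.0202] [ 0.6109 -0.0903  0.0295] ((533.938720703125, -167.4189453125), (110.33416748046875, 110.54093170166016), 45.47844696044922)
wall 2384 [ 0.4522 -0.2491  0.03  ] [ 0.6163 -0.0853  0.036 ] ((534.26416015625, -167.56466674804688), (163.3109130859375, 163.38168334960938), 0.5450282096862793)
lid 44 [ 0.4654 -0.1591  0.0426] [ 0.5245 -0.1148  0.0464] ((499.9229736328125, -141.60617065429688), (61.16305160522461, 32.4821891784668), 23.322818756103516)
```

View pics/w2.png

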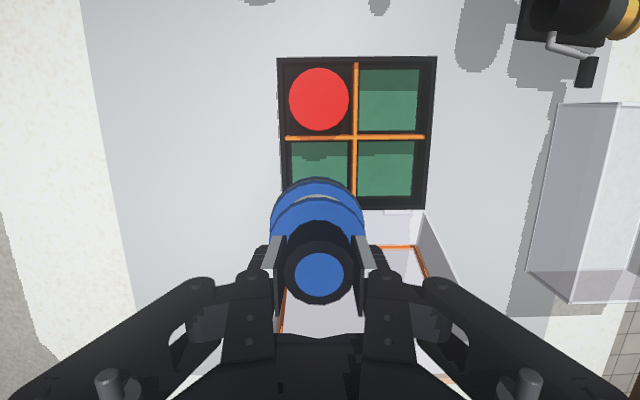

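Wrist view: case square to the image with the jar lid at (318,100) and free wells at (388,100), (320,165) and (388,168). The held blue spool is upright. The fitted case centre is (0.534,-0.1675).

Emit:
{"api": "step_arm", "payload": {
  "moves": [
    [[0.1,0.5,-2,0,0,0,255],[0,0,-4,0,0,0,255],[0,0,-4,0,0,0,255],[0,0,-3.2,0,0,0,255],[0,0,-1.5,0,0,0,255],[0,0,-0.7,0,0,0,255],[0,0,-0.3,0,0,0,255],[0,0,0,0,0,0,255],[0,0,0,0,0,0,255]]
  ]
}}

```text
time_s: 7.38
eef_pos: [0.4965, -0.206, 0.0812]
ee_rot: [2.221, 2.22, 0.001]
force: [0.5, -0.5, -0.4]
width: 0.377
grip_force: 44.9
```

Emit:
{"api": "step_arm", "payload": {
  "moves": [
    [[0,0,-0.3,0,0,0,255],[0,0,0,0,0,0,255],[0,0,0,0,0,0,255]]
  ]
}}

```text
time_s: 7.75
eef_pos: [0.496, -0.2057, 0.0773]
ee_rot: [-2.221, -2.221, -0.0]
force: [0.2, 1.0, -1.2]
width: 0.381
grip_force: 44.9
```

Emit:
{"api": "step_arm", "payload": {
  "moves": [
    [[0,0,-0.3,0,0,0,255],[0,0,0,0,0,0,255],[0,0,0,0,0,0,255]]
  ]
}}

```text
time_s: 8.12
eef_pos: [0.4959, -0.2056, 0.0742]
ee_rot: [-2.221, -2.221, 0.0]
force: [0.2, -0.8, -2.5]
width: 0.38
grip_force: 44.8
```

Emit:
{"api": "step_arm", "payload": {
  "moves": [
    [[0,0,-0.2,0,0,0,255],[0,0,0,0,0,0,255],[0,0,0,0,0,0,255]]
  ]
}}

```text
time_s: 8.5
eef_pos: [0.496, -0.2059, 0.074]
ee_rot: [2.221, 2.22, 0.0]
force: [-4.6, 1.0, 12.4]
width: 0.381
grip_force: 46.1
```

Emit:
{"api": "step_arm", "payload": {
  "moves": [
    [[0,0,0,0,0,0,130],[0,0,0,0,0,0,90],[0,0,0,0,0,0,70],[0,0,0.5,0,0,0,70],[0,0,1.5,0,0,0,70],[0,0,3.5,0,0,0,70],[0,0,4.5,0,0,0,70],[0,0,4,0,0,0,70],[0,0,2,0,0,0,70],[0,0,0,0,0,0,70]]
  ]
}}

```text
time_s: 9.75
eef_pos: [0.4969, -0.2061, 0.235]
ee_rot: [2.218, 2.218, 0.003]
force: [0.5, 0.4, -0.3]
width: 0.719
grip_force: 0.0
```

```bash
python3 - <<'E'
from h import *
pose(); im,d,W=cloud("wrist"); save("w3",im); knobs(W,dict(b=(.4955,-.206)),(.075,.09))
im,d,W=cloud("side"); knobs(W,dict(b=(.4955,-.206)),(.077,.09))
E
```

```text
t 9.75 pos [ 0.4969 -0.2061  0.235 ] y [1.    0.    0.004] z [ 0.004 -0.002 -1.   ] w 0.719 gf 0.0 F [ 0.5  0.4 -0.3] q6 1.18
b [ 0.4942 -0.2055] r 0.017 med [ 0.4939 -0.2048  0.0794] 916
b [ 0.4992 -0.2047] r 0.0188 med [ 0.4966 -0.2027  0.0827] 77
```

Emit:
{"api": "step_arm", "payload": {
  "moves": [
    [[-0.4,4,0,0,0,0,50],[-0.5,5.5,0,0,0,0,50],[-0.5,5.7,0,0,0,0,50],[-0.5,5.7,0,0,0,0,50],[-0.5,5.7,0,0,0,0,50],[-0.5,5.7,0,0,0,0,50],[-0.5,5.7,0,0,0,0,50],[-0.5,5.7,0,0,0,0,50],[-0.5,5.5,0,0,0,0,50],[-0.5,5.5,0,0,0,0,50]]
  ]
}}

```text
time_s: 11.1
eef_pos: [0.446, 0.3428, 0.2308]
ee_rot: [-2.221, -2.222, 0.004]
force: [1.8, 0.9, 0.6]
width: 0.806
grip_force: 0.0
```

Emit:
{"api": "step_arm", "payload": {
  "moves": [
    [[0,0,-2,0,0,0,50],[0,0,-4,0,0,0,50],[0,0,-4,0,0,0,50],[0,0,-1,0,0,0,50],[0,0,0,0,0,0,50],[0,0,0,0,0,0,50]]
  ]
}}

```text
time_s: 11.85
eef_pos: [0.4477, 0.3418, 0.1239]
ee_rot: [2.221, 2.221, 0.003]
force: [0.1, -0.4, 0.3]
width: 0.807
grip_force: 0.0
```

Emit:
{"api": "step_arm", "payload": {
  "moves": [
    [[0,0,-2.5,0,0,0,50],[0,0,-2,0,0,0,50],[0,0,-0.9,0,0,0,50],[0,0,0,0,0,0,50],[0,0,0,0,0,0,110],[0,0,0,0,0,0,180],[0,0,0,0,0,0,255],[0,0,0,0,0,0,255],[0,0,0,0,0,0,255]]
  ]
}}

```text
time_s: 12.98
eef_pos: [0.4474, 0.3417, 0.0694]
ee_rot: [2.221, 2.222, 0.003]
force: [-1.5, -0.2, 5.7]
width: 0.379
grip_force: 44.4
```

Emit:
{"api": "step_arm", "payload": {
  "moves": [
    [[0,0,0.5,0,0,0,255],[0,0,1.5,0,0,0,255],[0,0,3,0,0,0,255],[0,0,4,0,0,0,255],[0,0,4,0,0,0,255],[0,0,3,0,0,0,255],[0,0,1,0,0,0,255],[0,0,0,0,0,0,255]]
  ]
}}

```text
time_s: 13.98
eef_pos: [0.4472, 0.3414, 0.2385]
ee_rot: [2.221, 2.221, 0.001]
force: [0.0, -0.1, -2.2]
width: 0.38
grip_force: 45.0
```

Emit:
{"api": "step_arm", "payload": {
  "moves": [
    [[0.3,-3,0,0,0,0,255],[0.5,-5,0,0,0,0,255],[0.6,-5.5,0,0,0,0,255],[0.8,-5.5,0,0,0,0,255],[1,-5.5,0,0,0,0,255],[1.5,-5.5,0,0,0,0,255],[1.5,-5.5,0,0,0,0,255],[1.5,-5.5,0,0,0,0,255],[1.6,-5.5,0,0,0,0,255],[1.6,-4.3,0,0,0,0,255]]
  ]
}}

```text
time_s: 15.22
eef_pos: [0.5555, -0.1688, 0.2363]
ee_rot: [-2.221, -2.218, 0.002]
force: [0.4, -0.1, -0.9]
width: 0.378
grip_force: 44.9
```

Emit:
{"api": "step_arm", "payload": {
  "moves": [
    [[1.2,-3,0,0,0,0,255],[0.6,-1,0,0,0,0,255],[0,0,0,0,0,0,255],[0,0,0,0,0,0,255]]
  ]
}}

```text
time_s: 15.72
eef_pos: [0.5736, -0.2056, 0.238]
ee_rot: [-2.22, -2.222, 0.0]
force: [1.0, 0.0, -1.6]
width: 0.38
grip_force: 45.0
```

```bash
python3 - <<'E'
from h import *
pose(); im,d,W=cloud("side"); z=W[...,2]
I=im.astype(int); m=(I[...,0]>I[...,1]+60)&(I[...,0]>I[...,2]+60)&(abs(W[...,0]-.574)<.05)&(abs(W[...,1]+.2)<.06)&(z>.15)&(z<.24)
P=W[m];print(len(P),P.min(0),P.max(0))
E
```

```text
t 15.72 pos [ 0.5736 -0.2056  0.238 ] y [ 1.     0.001 -0.001] z [-0.001  0.001 -1.   ] w 0.38 gf 45.0 F [ 1.   0.  -1.6] q6 1.23
178 [ 0.5467887  -0.21564794  0.17153662] [ 0.60122248 -0.17352734  0.22292281]
```

Emit:
{"api": "step_arm", "payload": {
  "moves": [
    [[0.1,-0.1,-2,0,0,0,255],[0,0,-4,0,0,0,255],[0,0,-4,0,0,0,255],[0,0,-3.2,0,0,0,255],[0,0,-1.5,0,0,0,255],[0,0,-0.8,0,0,0,255],[0,0,-0.4,0,0,0,255],[0,0,0,0,0,0,255],[0,0,0,0,0,0,255]]
  ]
}}

```text
time_s: 16.9
eef_pos: [0.5755, -0.2079, 0.0802]
ee_rot: [2.221, 2.22, 0.001]
force: [0.6, -0.5, -1.9]
width: 0.38
grip_force: 45.0
```

Emit:
{"api": "step_arm", "payload": {
  "moves": [
    [[0,0,-0.3,0,0,0,255],[0,0,0,0,0,0,255],[0,0,0,0,0,0,255]]
  ]
}}

```text
time_s: 17.27
eef_pos: [0.575, -0.2077, 0.0763]
ee_rot: [-2.221, -2.221, 0.0]
force: [-0.7, -0.5, -1.9]
width: 0.377
grip_force: 45.0
```

Emit:
{"api": "step_arm", "payload": {
  "moves": [
    [[0,0,-0.2,0,0,0,255],[0,0,0,0,0,0,255],[0,0,0,0,0,0,255]]
  ]
}}

```text
time_s: 17.65
eef_pos: [0.5751, -0.2079, 0.0754]
ee_rot: [2.221, 2.22, 0.0]
force: [-3.2, -0.4, 5.6]
width: 0.38
grip_force: 45.6
```

Emit:
{"api": "step_arm", "payload": {
  "moves": [
    [[0,0,0,0,0,0,130],[0,0,0,0,0,0,100],[0,0,0,0,0,0,90],[0,0,0.5,0,0,0,90],[0,0,1.5,0,0,0,90],[0,0,3.5,0,0,0,90],[0,0,4.5,0,0,0,90],[0,0,4,0,0,0,50],[0,0,2,0,0,0,50],[0,0,0,0,0,0,50]]
  ]
}}

```text
time_s: 18.9
eef_pos: [0.5759, -0.208, 0.2372]
ee_rot: [2.218, 2.218, 0.003]
force: [0.6, -0.1, -1.1]
width: 0.806
grip_force: 0.0
```

Emit:
{"api": "step_arm", "payload": {
  "moves": [
    [[0,4,0,0,0,0,50],[0,5.5,0,0,0,0,50],[0,5.7,0,0,0,0,50],[0,5.7,0,0,0,0,50],[0,5.7,0,0,0,0,50],[0,5.7,0,0,0,0,50],[0,5.7,0,0,0,0,50],[0,5.7,0,0,0,0,50],[0,5,0,0,0,0,50],[0,5,0,0,0,0,50]]
  ]
}}

```text
time_s: 20.15
eef_pos: [0.5744, 0.3309, 0.2331]
ee_rot: [-2.221, -2.222, 0.003]
force: [1.3, -0.0, -0.6]
width: 0.805
grip_force: 0.0
```

Emit:
{"api": "step_arm", "payload": {
  "moves": [
    [[0.2,0,-2,0,0,0,50],[0,0,-4,0,0,0,50],[0,0,-4,0,0,0,50],[0,0,-1,0,0,0,50],[0,0,0,0,0,0,50],[0,0,0,0,0,0,50]]
  ]
}}

```text
time_s: 20.9
eef_pos: [0.5779, 0.3297, 0.1262]
ee_rot: [2.221, 2.221, 0.004]
force: [-1.2, -0.9, -0.1]
width: 0.798
grip_force: 0.0
```

Emit:
{"api": "step_arm", "payload": {
  "moves": [
    [[0,0,-2.5,0,0,0,50],[0,0,-2.2,0,0,0,50],[0,0,-0.9,0,0,0,50],[0,0,0,0,0,0,50],[0,0,0,0,0,0,110],[0,0,0,0,0,0,180],[0,0,0,0,0,0,255],[0,0,0,0,0,0,255],[0,0,0,0,0,0,255]]
  ]
}}

```text
time_s: 22.02
eef_pos: [0.5778, 0.3297, 0.0697]
ee_rot: [2.221, 2.221, 0.004]
force: [0.5, 0.1, 5.3]
width: 0.378
grip_force: 45.3
```

Emit:
{"api": "step_arm", "payload": {
  "moves": [
    [[0,0,0.5,0,0,0,255],[0,0,1.5,0,0,0,255],[0,0,3,0,0,0,255],[0,0,4,0,0,0,255],[0,0,4,0,0,0,255],[0,0,3,0,0,0,255],[0,0,1.5,0,0,0,255],[0,0,0,0,0,0,255]]
  ]
}}

```text
time_s: 23.02
eef_pos: [0.5773, 0.3295, 0.2443]
ee_rot: [2.221, 2.221, 0.003]
force: [-0.3, 0.1, -1.2]
width: 0.385
grip_force: 44.9
```

Emit:
{"api": "step_arm", "payload": {
  "moves": [
    [[0,-3,0,0,0,0,255],[0,-5,0,0,0,0,255],[0,-5.5,0,0,0,0,255],[0,-5.5,0,0,0,0,255],[0,-5.5,0,0,0,0,255],[0,-5.5,0,0,0,0,255],[0,-5.5,0,0,0,0,255],[0,-5.3,0,0,0,0,255],[0,-3.5,0,0,0,0,255],[0,-1.5,0,0,0,0,255]]
  ]
}}

```text
time_s: 24.28
eef_pos: [0.5762, -0.1304, 0.2414]
ee_rot: [-2.222, -2.217, 0.002]
force: [-0.0, 0.5, -1.2]
width: 0.38
grip_force: 44.9
```

Emit:
{"api": "step_arm", "payload": {
  "moves": [
    [[-0.3,0,-2,0,0,0,255],[0,0,-4,0,0,0,255],[0,0,-2,0,0,0,255],[0,0,0,0,0,0,255],[0,0,0,0,0,0,255]]
  ]
}}

```text
time_s: 24.9
eef_pos: [0.5743, -0.1283, 0.1639]
ee_rot: [2.221, 2.222, 0.0]
force: [-0.1, -0.6, -0.1]
width: 0.382
grip_force: 45.0
```

Emit:
{"api": "step_arm", "payload": {
  "moves": [
    [[0,0,-3,0,0,0,255],[0,0,-3,0,0,0,255],[0,0,-1.6,0,0,0,255],[0,0,-0.7,0,0,0,255],[0,0,-0.3,0,0,0,255],[0,0,0,0,0,0,255],[0,0,0,0,0,0,255]]
  ]
}}

```text
time_s: 25.78
eef_pos: [0.5745, -0.1288, 0.0781]
ee_rot: [2.221, 2.221, 0.001]
force: [-0.2, -0.4, -1.7]
width: 0.381
grip_force: 45.0
```

Emit:
{"api": "step_arm", "payload": {
  "moves": [
    [[0,0,-0.2,0,0,0,255],[0,0,0,0,0,0,255],[0,0,0,0,0,0,255]]
  ]
}}

```text
time_s: 26.15
eef_pos: [0.5744, -0.1288, 0.0757]
ee_rot: [2.221, 2.221, 0.001]
force: [0.4, -1.0, 1.3]
width: 0.38
grip_force: 45.3
```

Contact, so I release, rise and check all three.

Emit:
{"api": "step_arm", "payload": {
  "moves": [
    [[0,0,0,0,0,0,130],[0,0,0,0,0,0,100],[0,0,0,0,0,0,90],[0,0,0.5,0,0,0,90],[0,0,1.5,0,0,0,90],[0,0,3.5,0,0,0,90],[0,0,4.5,0,0,0,90],[0,0,5,0,0,0,150],[0,0,5,0,0,0,255],[0,0,3,0,0,0,255]]
  ]
}}

```text
time_s: 27.4
eef_pos: [0.5742, -0.1288, 0.3097]
ee_rot: [2.219, 2.219, 0.004]
force: [1.2, 0.5, -0.2]
width: 0.016
grip_force: 0.0
```

```bash
python3 - <<'E'
from h import *
pose(); im,d,W=cloud("side"); z=W[...,2]
knobs(W,dict(blue=(.4955,-.206),red=(.575,-.207),gold=(.574,-.128)),(.077,.09))
I=im.astype(int); r,g,b=I[...,0],I[...,1],I[...,2]
m=(r>150)&(g>50)&(g<150)&(b<90)&(z>.1)&(z<.3)&(W[...,1]<-.27)&(W[...,1]>-.42); P=W[m]; print(P.min(0),P.max(0))
t=P[P[:,2]>P[:,2].max()-.01]; print("tip",t.mean(0),t.min(0),t.max(0))
# hood flat top plane fit
m=(z>.08)&(z<.18)&(W[...,1]<-.27)&(W[...,1]>-.42)&(abs(W[...,0]-.535)<.06); P=W[m]; A=np.c_[P[:,2],np.ones(len(P))]; s=np.linalg.lstsq(A,P[:,1],rcond=None)[0]; print("y=az+b",s,"theta",np.pi/2+np.arctan(-s[0]),len(P))
save("s3",im[60:260,250:500].repeat(3,0).repeat(3,1))
E
```

```text
t 27.4 pos [ 0.5742 -0.1288  0.3097] y [ 1.    -0.     0.005] z [ 0.005 -0.001 -1.   ] w 0.016 gf 0.0 F [ 1.2  0.5 -0.2] q6 1.35
blue [ 0.4959 -0.2054] r 0.019 med [ 0.4965 -0.2013  0.0829] 80
red [ 0.5748 -0.207 ] r 0.017 med [ 0.575  -0.2037  0.0832] 69
gold [ 0.5744 -0.1296] r 0.0193 med [ 0.5733 -0.1248  0.0824] 87
[ 0.48947534 -0.35599683  0.13561984] [ 0.61370347 -0.34161308  0.17269791]
tip [ 0.48947534 -0.35599683  0.17269791] [ 0.48947534 -0.35599683  0.17269791] [ 0.48947534 -0.35599683  0.17269791]
y=az+b [-0.28280167 -0.30273602] theta 1.8464011211230558 1200
```

View pics/s3.png

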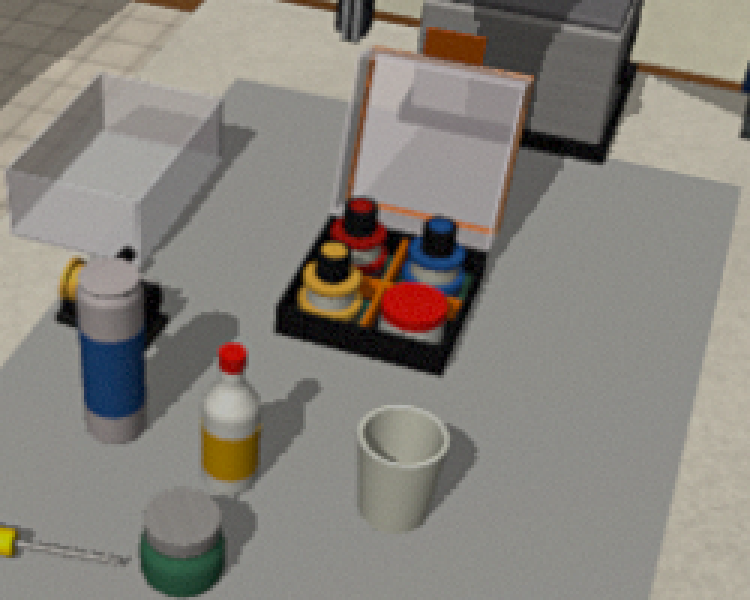

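Crop: gold (333,280), red (360,235) and blue (438,250) all stand upright in their wells, with the jar at (415,305) undisturbed. The hood is open at about 1.85 rad. I check the space behind it before going there.

```bash
python3 - <<'E'
from h import *
for n in("scene0","side0"):
    W=np.load(f"pics/{n}.npy"); P=W[np.isfinite(W).all(2)]
    m=(P[:,0]>.4)&(P[:,0]<.7)&(P[:,1]<-.375)&(P[:,1]>-.7)&(P[:,2]>.03)&(P[:,2]<.4); Q=P[m]
    if len(Q): print(n,len(Q),Q.min(0),Q.max(0))
c=env.calibration("wrist"); print("wristcam",-np.array(c["R"]).T@np.array(c["t"]))
E
```

```text
scene0 6808 [ 0.40004797 -0.64130192  0.05145137] [ 0.61047967 -0.52226781  0.18374477]
side0 2958 [ 0.40004842 -0.69995267  0.03003375] [ 0.61184345 -0.51156209  0.18626009]
wristcam [ 0.57370324 -0.05934196  0.44048746]
```

Emit:
{"api": "step_arm", "payload": {
  "moves": [
    [[-0.7,-4,0,0,0,0,255],[-0.7,-5.2,0,0,0,0,255],[-0.7,-5.2,0,0,0,0,255],[-0.7,-5.2,0,0,0,0,255],[-0.6,-4.5,0,0,0,0,255],[-0.6,-2.9,0,0,0,0,255],[0,0,0,0,0,0,255],[0,0,0,0,0,0,255]]
  ]
}}

```text
time_s: 28.45
eef_pos: [0.534, -0.3982, 0.3058]
ee_rot: [2.221, 2.221, 0.001]
force: [-0.1, 0.7, 0.5]
width: -0.001
grip_force: 0.0
```

Emit:
{"api": "step_arm", "payload": {
  "moves": [
    [[0,0,-2.5,0,0,0,255],[0,0,-3.5,0,0,0,255],[0,0,-3,0,0,0,255],[0,0,-1,0,0,0,255],[0,0,0,0,0,0,255],[0,1,0,0,0,0,255],[0,1,0,0,0,0,255],[0,1,0,0,0,0,255],[0,1,0,0,0,0,255],[0,0,0,0,0,0,255]]
  ]
}}

```text
time_s: 29.7
eef_pos: [0.5341, -0.3575, 0.2056]
ee_rot: [-2.22, -2.222, -0.001]
force: [0.6, 0.8, -0.3]
width: -0.001
grip_force: 0.0
```

Emit:
{"api": "step_arm", "payload": {
  "moves": [
    [[0,1.3,0.4,0,0,0,255],[0,1.3,0.4,0,0,0,255],[0,1.3,0.4,0,0,0,255],[0,1.5,0.3,0,0,0,255],[0,1.5,0.3,0,0,0,255],[0,1.5,0.3,0,0,0,255],[0,0,0,0,0,0,255]]
  ]
}}

```text
time_s: 30.58
eef_pos: [0.5341, -0.273, 0.2265]
ee_rot: [-2.219, -2.223, -0.001]
force: [0.3, 0.1, -0.9]
width: -0.005
grip_force: 0.0
```

```bash
cat >> h.py <<'E'
def hood(im,W):
    # tab orange / edge points beyond hood: report the angle by plane of top
    I=im.astype(int); r,g,b=I[...,0],I[...,1],I[...,2]
    m=(r>140)&(g>40)&(g<150)&(b<90)&(r>g+50)&(W[...,2]>.05)&(W[...,2]<.26)&(abs(W[...,0]-.534)<.1)&(W[...,1]>-.38)&(W[...,1]<-.03)
    P=W[m]; 
    if len(P)>5:
        rel=P[:,1:]-[-.2493,.034]; R=np.hypot(*rel.T); i=R>.19; print("tab pts",i.sum(),"theta",np.round(np.median(np.arctan2(rel[i,1],rel[i,0]))-np.arctan2(59,185),3),P[i].mean(0) if i.any() else "")
E
python3 - <<'E'
from h import *
pose()
for n in("side","scene"):
    im,d,W=cloud(n); hood(im,W); 
    if n=="side": save("s4",im[40:240,250:500].repeat(3,0).repeat(3,1))
E
```

```text
t 30.57 pos [ 0.5341 -0.273   0.2265] y [1.    0.002 0.   ] z [ 0.     0.001 -1.   ] w -0.005 gf 0.0 F [ 0.3  0.1 -0.9] q6 1.1
tab pts 49 theta 1.268 [ 0.53709685 -0.25040228  0.23314456]
tab pts 78 theta 1.308 [ 0.55009396 -0.25810959  0.23025255]
```

View pics/s4.png

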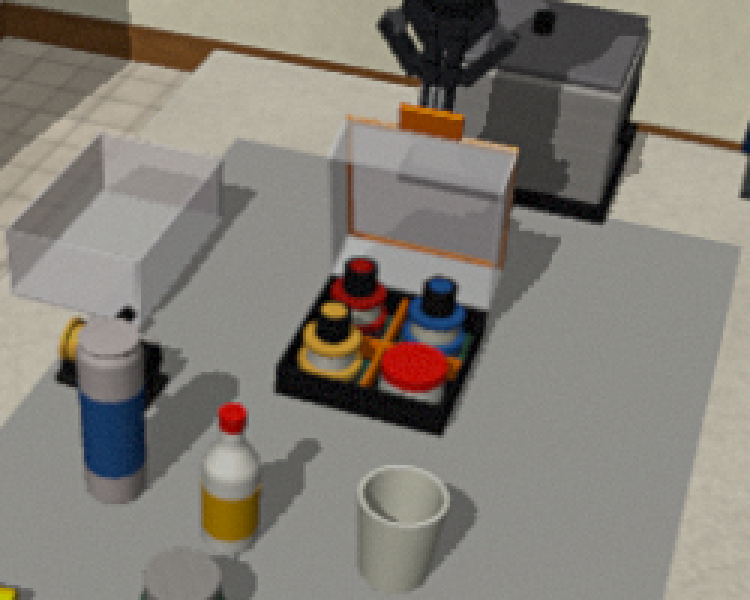

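The hood, with its orange tab at (432,120), now leans forward at 1.29 rad, following the finger as planned.

Emit:
{"api": "step_arm", "payload": {
  "moves": [
    [[0,1.6,0.1,0,0,0,255],[0,1.6,-0.1,0,0,0,255],[0,1.5,-0.3,0,0,0,255],[0,1.5,-0.4,0,0,0,255],[0,1.5,-0.5,0,0,0,255],[0,1.5,-0.6,0,0,0,255],[0,1.3,-0.8,0,0,0,255],[0,1.3,-0.9,0,0,0,255],[0,1.3,-0.9,0,0,0,255],[0,0,0,0,0,0,255]]
  ]
}}

```text
time_s: 31.92
eef_pos: [0.5335, -0.1426, 0.1811]
ee_rot: [-2.219, -2.222, 0.001]
force: [0.1, 0.2, -0.0]
width: -0.002
grip_force: 0.0
```

```bash
python3 - <<'E'
from h import *
pose()
for n in("side","scene"):
    im,d,W=cloud(n); hood(im,W)
E
```

```text
t 31.93 pos [ 0.5335 -0.1426  0.1811] y [ 1.     0.001 -0.002] z [-0.002  0.001 -1.   ] w -0.002 gf 0.0 F [ 0.1  0.2 -0. ] q6 1.31
tab pts 73 theta 0.491 [ 0.53390406 -0.1115144   0.17568426]
tab pts 48 theta 0.516 [ 0.54550939 -0.11830056  0.17591056]
```

Emit:
{"api": "step_arm", "payload": {
  "moves": [
    [[0,1.1,-1.1,0,0,0,255],[0,1,-1.1,0,0,0,255],[0,1,-1.1,0,0,0,255],[0,0.8,-1.1,0,0,0,255],[0,0.7,-1.1,0,0,0,255],[0,0.5,-1.1,0,0,0,255],[0,0,-0.6,0,0,0,255],[0,0,-0.2,0,0,0,255],[0,0,0,0,0,0,255]]
  ]
}}

```text
time_s: 33.15
eef_pos: [0.5341, -0.0929, 0.1083]
ee_rot: [2.222, 2.221, -0.0]
force: [0.1, 0.0, 0.6]
width: 0.0
grip_force: 0.0
```

```bash
python3 - <<'E'
from h import *
pose()
for n in("side","scene"):
    im,d,W=cloud(n); hood(im,W)
E
```

```text
t 33.15 pos [ 0.5341 -0.0929  0.1083] y [ 1. -0.  0.] z [ 0. -0. -1.] w 0.0 gf 0.0 F [0.1 0.  0.6] q6 1.4
tab pts 90 theta -0.001 [ 0.53298791 -0.06318528  0.0929494 ]
tab pts 22 theta 0.009 [ 0.54220975 -0.06634704  0.09416362]
```

Nearly shut, so I press down gently until I feel the stop.

Emit:
{"api": "step_arm", "payload": {
  "moves": [
    [[0,0.5,-0.2,0,0,0,255],[0,0,-0.2,0,0,0,255],[0,0,0,0,0,0,255],[0,0,0,0,0,0,255]]
  ]
}}

```text
time_s: 33.75
eef_pos: [0.5345, -0.0883, 0.1068]
ee_rot: [2.219, 2.218, 0.001]
force: [-4.4, -1.9, 14.2]
width: -0.003
grip_force: 7.5
```

Emit:
{"api": "step_arm", "payload": {
  "moves": [
    [[0,0,0.5,0,0,0,255],[0,0,2,0,0,0,255],[-1,0,4,0,0,0,255],[-3,0,5,0,0,0,255],[-4,0,5,0,0,0,255],[-4,0,3,0,0,0,255],[0,0,0,0,0,0,255],[0,0,0,0,0,0,255]]
  ]
}}

```text
time_s: 34.75
eef_pos: [0.4153, -0.0876, 0.2976]
ee_rot: [2.221, 2.221, 0.001]
force: [-0.2, -0.5, -0.4]
width: 0.0
grip_force: 0.0
```

```bash
python3 - <<'E'
from h import *
pose()
for n in("scene","side"):
    im,d,W=cloud(n); hood(im,W)
save("s5",im[40:240,250:500].repeat(3,0).repeat(3,1))
E
```

```text
t 34.75 pos [ 0.4153 -0.0876  0.2976] y [ 1. -0.  0.] z [ 0.  0. -1.] w 0.0 gf 0.0 F [-0.2 -0.5 -0.4] q6 1.36
tab pts 39 theta 0.006 [ 0.53085775 -0.066044    0.09359925]
tab pts 91 theta -0.006 [ 0.53405194 -0.06295305  0.09213302]
```

View pics/s5.png

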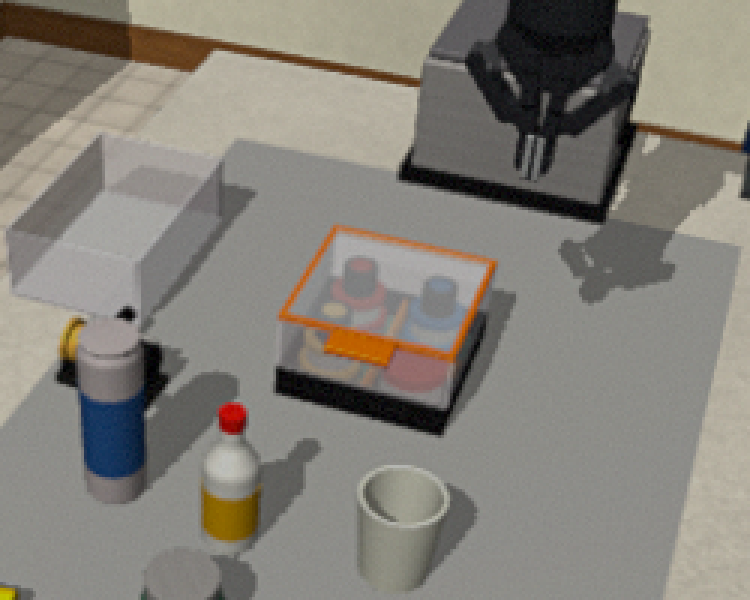

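The hood is shut flat, tab at (360,347), with the three spools and the jar standing inside. The arm is clear.

```bash
python3 -c "
from rig import env
print(env.sign_off())"
```

```text
the job is handed in; nothing more can be done
None
```

The gold, red and blue spools are upright in the three free wells, the hood is fully shut, and the job was handed in at about 35 s with the arm clear and nothing else on the bench touched.

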